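# Check the hand lever of a watch-case press

## Robot

A 7-joint arm with a two-finger parallel gripper is mounted at the origin on the work surface. World frame = base frame: x ahead of the robot, y to its left, z up, the work surface at z = 0. Lengths are in m, angles in rad, forces in N, time in s.
With the tool pointing down it reaches from about 0.4 to 0.85 m from the base axis. Payload 4.5 kg.
Tool frame: the origin (TCP) lies between the finger pads; the fingertips stand 19 mm ahead of it and the grasp point (between the pads) is the TCP (r.tips_ahead is the distance from the TCP to the fingertips, in m); z points along the fingers, y is the line along which they close (so a half turn about z gives the same grasp; the last joint's range is limited). The gripper opens to 88 mm and grips with 3 to 60 N. Pads are 18 mm wide; open, the fingers measure 123 mm over their backs; the gripper's body (75 mm by 187 mm) begins 45 mm behind the grasp point.
Start: joints at [-1.315, 0.689, -0.195, 1.565, 0.157, 0.902, -0.215], TCP at [0.137, 0.61, 0.258] pointing down, gripper open.
Joint ranges: [-3.01, 3.01], [-0.46, 2.08], [-1.47, 1.51], [0.13, 2.56], [-1, 4.14], [0.04, 2.09], [-2.66, 2.66]. Speed limits (rad/s): [2.57, 2.57, 3.14, 3.14, 3.14, 3.14, 3.14].

## Interface

Orientations are given as a unit quaternion [x, y, z, w].
In Python, from plant import r, cams, models gives the robot as it stands. The module is installed in compiled form; this text tells all that it offers.
- The arm moves only by the tool jog_arm, never from a script. Its arguments are lists of equal length, an entry for each row: "turn": the turn, a rotation vector about the tool's x, y, z in rad, a list of three; "translation": the shift along the tool's x, y, z in m, a list of three; "grip": the closure, from 0 (fully open) to 1 (shut). In form: {"turn": [[ax, ay, az], ...], "translation": [[tx, ty, tz], ...], "grip": [grip, ...]}. A call has 1 to 20 rows; each row is the pose to reach, as a shift and turn from the pose commanded when the call began, along the tool's axes at that moment; what a row does not reach only later rows make up. A row lasts 1/8 s, in which the tool goes at most 62.5 mm and 10.7 degrees, less where a joint would pass 70% of its speed; a pose out of reach is approached as far as the arm can. A call with a gripper value outside its range is refused whole. The fingers move at their own pace and stop on an object; "force" is the grip in N (left out, the last holds). Time passes only in rows, so rows that repeat a pose let the fingers close. It gives the time, the measured TCP pose, the force, the opening and the grip force at its end, in the units of the state.
- r.get_state(): the state, without advancing time (a new reading comes with each control period).
- cams.snapshot(name): name is "side" or "top"; returns the picture (420x560x3 uint8, red, green, blue); there is no depth.
- cams.camera_params(name): a dict with "fx", "fy", "cx", "cy" (pixels), "eye" and "orientation" of the camera in the world. Camera axes: x right, y up, looking along -z (the intrinsics and any distortion apply to the point x, -y, -z); pixel columns grow to the right and rows downward; lengths in m; the calibration is good to about 2 mm. A picture is of the moment at which its call begins. camera_params takes no time and is no camera call.
- r.finish_job(): hands the job in; it is judged then, once.
Trained networks look in the newest picture that a camera, given by its name, has taken for a name from the list of things; names that differ only in an ending like _2 or _b are one class to them, and where a whole thing is asked for, a point or a joint stands for the part that bears it (a point fixed in the world has none). Each returns a list of dicts, best first, with "p" (0 to 1); they miss things now and then, are a little off and sometimes report something else, mostly with a low value. They report only what shows in the picture. A call takes as long as a camera call. They do not tell look-alikes from the thing itself.
- models.find_in(camera, name): "position" ([x, y, z] in m, in world coordinates, good to about 4 mm: the middle of the surface that is visible of it).
- models.masks_of(camera, name): "pixels" (420x560 bool, what is visible of it).
- models.place_of(camera, name): "position" ([x, y, z] in m, in world coordinates, good to about 4 mm: a listed point, or the origin of a listed thing).
The state is a dict: "clock": time; "q": joint angles; "qd": joint speeds; "joint_torque": joint torques, N m; "tool_pos": TCP position; "eef_rot": TCP orientation; "contact_force": force on the tool from outside, world axes, zero at the start; "moment": the same for the moment, N m; "opening": opening from 0.0 (shut) to 1.0 (fully open); "finger_force": force on a finger pad.
Only numpy, scipy, OpenCV 4.12 (cv2) and the standard library are available. Lean on these libraries where they do the work, as an engineer would, in place of code of your own. Each camera call takes 0.05 s, during which the arm holds its last target. There are 200 camera calls.

## Task

Check the hand lever of the watch-case press with the fingers alone, without gripping anything. Push the sliding lock on the grip bar by its post to the far end of its travel, so that its arm no longer props the lever; then press the lever in with the outside of the fingers until it comes firmly against its stop, short of the bar, and keep it pressed there for a good second without forcing it. Let it spring all the way back out, leave the lock pushed off, and do not disturb or pick up the other things on the bench.

Things in the scene. Friction and masses are not known exactly. Their poses are not given: they have to be found in the camera images.
- press: Grey bench press for watch cases, bolted down. Origin: on the bench surface; press x points from hand lever to grip bar, y along the bar from the tall part to the free end, z up. Base plate x -45 to 55, y -205 to 125, 12 mm thick. Gear housing y -202 to -102, x -43 to 48, 90 mm high; on it a column with two white dies, y -182 to -148, up to 232 mm high.
- bar_mid (a point): Middle of the fixed round steel grip bar: press x 30, y 0, 55 mm above the bench; axes as the press. Bar 18 mm thick, along y from the housing to an end post (y 104 to 118, 74 mm high). A block on the bar (y -48 to -32, 74 mm high) carries the stop screw.
- lever_pin (a point): Upright pin on which the hand lever turns: press x 0, y -90, 55 mm above the bench; axes as the press. Held in a fork, y -107 to -77, x -15 to 15, pin top 88 mm above the bench.
- lever (a joint): Turn of the hand lever about its pin, rad: 0 = fully out (leaning 0.42 rad away from the bar, towards press -x), growing as it is pressed in. A spring returns it (1 N at lever_pad at 0, 3 N near the stop). With the lock off it meets its stop somewhere between 0.19 and 0.38, differing each time, 15 mm or more short of the bar at the tip.
- lever_pad (a point): Point on the lever's outer face where to press: 115 mm from the pin, at mid-height, 55 mm above the bench; moves with the lever. Own x points square into the lever (pressing direction), y along it to its tip, z up. The lever is a steel bar 14 mm thick, 26 mm tall (42 to 68 mm above the bench), its tip 152 mm from the pin.
- stop: Steel stop screw, 10 mm thick, round-ended, brass head of 20 mm on the far side of the bar; it points at the lever's inner face near the pin. Origin: its round tip, 55 mm above the bench; axes as the press. Cannot be moved.
- lock (a joint): Slide of the lock along the bar, m: 0 = on, propping the lever; 0.055 = fully off, at the end of its travel towards the bar's free end (press +y). Starts between 0 and 0.010, takes about 2 N to slide, stays where left. A round arm 12 mm thick reaches from it towards the lever, to 68 mm from the bar's centre line, 55 mm above the bench; while on, the lever moves under 0.1 rad.
- lock_post (a point): Top of the lock's upright square post, 102 mm above the bench; 14 x 14 mm, standing on a dark steel block 28 x 18 mm around the bar, block top 70 mm above the bench. Axes as the press.
- loupe: Black eye loupe, 38 mm wide, 34 mm tall, loose, near the press. Origin under its centre. Leave it.
- oil_cup: Small white cup, 36 mm wide, 22 mm tall, loose, near the press. Origin under its centre. Leave it.
- case_ring: Brass watch-case ring, 42 mm wide, 12 mm tall, loose, near the press. Origin under its centre. Leave it.
- parts_tray: Yellow divided parts tray 160 x 110 x 30 mm, loose. Origin under its centre. Leave it.
- cleaner: White bottle, 44 mm wide, 100 mm tall, loose. Origin under its centre. Leave it.
- driver: Screwdriver 130 mm long, lying loose. Leave it.
- case_block: Round wooden block, 60 mm wide, 35 mm tall, loose. Origin under its centre. Leave it.
Mind the look-alikes: they are no part of the job. Of the things that look like the parts_tray, the larger one is meant. There is more than one size of the case_ring; the one meant has the size given above.

How it is judged:
On the way, in this order (a step that is already met when the one before it is completed fails the run):
1. the lock is pushed off to the end of its travel, the lever not yet pressed (value of joint lock above 0.05 m and value of joint lever below 0.12 rad), for 0.1 s.
2. the lever is pressed against its stop by the fingers and kept there (contact force between lever_c1 and stop_c0 above 2 N and contact force between the fingers and lever_c0 above 1.5 N and value of joint lever above 0.17 rad), for 0.8 s.
At the end, for the whole second after the job is handed in: The lever is back out (joint below 0.03 rad), the lock still off (joint above 0.050 m), everything at rest (value of joint lever below 0.03 rad and value of joint lock above 0.05 m and linear speed of each of loupe, oil_cup, case_ring, parts_tray, cleaner, driver, case_block below 0.02 m/s); the robot touches nothing.
It fails at once if the lever is gripped: the fingers bear on its outer and inner faces at once (contact force between the fingers and lever_c0 above 1 N and contact force between the fingers and lever_c1 above 1 N).
It fails at once if the lock's post is gripped: the fingers bear on its near and far halves at once (contact force between the fingers and lock_c2 above 1 N and contact force between the fingers and lock_c3 above 1 N).
It fails at once if the lever is forced: pressed with more than 45 N (contact force between the fingers and lever_c0 above 45 N).
It fails at once if a bystander is shifted by more than 15 mm or lifted (distance of any of loupe, oil_cup, case_ring, parts_tray, cleaner, driver, case_block from where it was at the start of the episode above 0.015 m).
It also fails if it takes over 58 s, if anything falls off the work surface, if the arm or the gripper's body presses on something with over 40 N, if the wrist force passes 120 N, or if a joint passes its speed limit or range.

## Working session

There is one attempt and no reset: what is moved stays moved. The work goes in short steps, Python scripts to look and compute and a tool call to move; the robot and the scene stay as the last step left them, time stands still between calls to the robot, and variables do not carry over. Pictures are saved under pics/ and viewed, at most 10 in all, crops included, and the job is handed in when it is done.

Besides the shell and the picture viewer there is one more tool, called after "Call:" by a JSON object that holds its "api" and its "payload", one argument or row to a line. jog_arm: Moves the arm, as the interface text tells. Its arguments: {"type":"object","properties":{"turn":{"type":"array"},"translation":{"type":"array"},"grip":{"type":"array"},"force":{"type":"number"}},"required":["turn","translation","grip"]}

```bash
mkdir -p pics
cat > h.py <<'E'
import numpy as np, cv2
from plant import r,cams,models
from scipy.spatial.transform import Rotation as R
def st():
    s=r.get_state(); print({k:np.round(s[k],4).tolist() for k in ("clock","tool_pos","eef_rot","contact_force","opening","q")})
    return s
E
python3 - <<'E'
from h import *
s=st(); print(R.from_quat(s["eef_rot"]).as_matrix().round(3))
ims=[]
for c in("top","side"):
    im=cams.snapshot(c); cv2.imwrite(f"pics/{c}0.png",im[:,:,::-1])
    p=cams.camera_params(c); print(c,p)
    for n in("press","bar_mid","lever_pin","lever_pad","stop","lock_post","loupe","oil_cup","case_ring","cleaner","parts_tray","driver","case_block"):
        print(n,[(np.round(d["position"],4).tolist(),round(d["p"],2)) for d in models.place_of(c,n)[:3]])
E
```

```text
{'clock': 0.0, 'tool_pos': [0.1374, 0.6091, 0.2569], 'eef_rot': [0.1106, 0.9939, -0.001, -0.0], 'contact_force': [-0.3612, 0.2988, -0.6486], 'opening': 0.999, 'q': [-1.3152, 0.69, -0.1945, 1.5664, 0.1573, 0.9025, -0.2151]}
[[-0.976  0.22  -0.   ]
 [ 0.22   0.976 -0.002]
 [-0.    -0.002 -1.   ]]
top {'fx': 539.1862914903832, 'fy': 539.1862914903832, 'cx': 279.30692703500773, 'cy': 214.99910357486698, 'eye': array([0.35690282, 0.00650475, 1.83237995]), 'orientation': array([ 0.03264906, -0.04601754, -0.70538881,  0.70657134])}
press [([0.5181, 0.0016, 0.0021], 0.79)]
bar_mid [([0.5545, -0.0061, 0.0549], 0.8), ([0.4173, -0.3745, -0.0001], 0.36)]
lever_pin [([0.4885, -0.0772, 0.0552], 0.75)]
lever_pad [([0.4733, 0.033, 0.0562], 0.6), ([0.6385, 0.0025, -0.0002], 0.51)]
stop []
lock_post [([0.5572, 0.0201, 0.0979], 0.47)]
loupe [([0.6399, 0.0048, -0.003], 0.4)]
oil_cup [([0.3689, -0.0961, 0.0024], 0.63)]
case_ring [([0.558, -0.2826, 0.0014], 0.51), ([0.5922, -0.134, -0.0008], 0.43)]
cleaner [([0.3798, 0.3783, -0.0009], 0.47)]
parts_tray [([0.5788, 0.4307, -0.0019], 0.88), ([0.6742, 0.2533,
[... 322 characters left out ...]
02132406,  0.89837275])}
press [([0.5202, 0.0024, 0.0002], 0.83)]
bar_mid [([0.5531, -0.008, 0.0561], 0.98)]
lever_pin [([0.4957, -0.0835, 0.0605], 0.73)]
lever_pad [([0.5906, -0.1349, 0.0001], 0.16)]
stop []
lock_post [([0.5579, 0.0178, 0.1041], 0.54)]
loupe [([0.6446, 0.0065, -0.0001], 0.7)]
oil_cup [([0.3687, -0.0977, -0.003], 0.66)]
case_ring [([0.5517, -0.2779, 0.0007], 0.89), ([0.5963, -0.134, 0.0008], 0.67), ([0.5213, 0.0014, -0.0006], 0.46)]
cleaner [([0.3794, 0.3763, 0.0037], 0.54)]
parts_tray [([0.6762, 0.252, -0.0005], 0.97), ([0.5708, 0.4311, -0.0002], 0.62)]
driver [([0.5826, -0.4535, 0.0007], 0.68)]
case_block [([0.4143, -0.3811, 0.0003], 0.74), ([0.642, 0.0094, 0.0002], 0.23)]
```

View pics/top0.png

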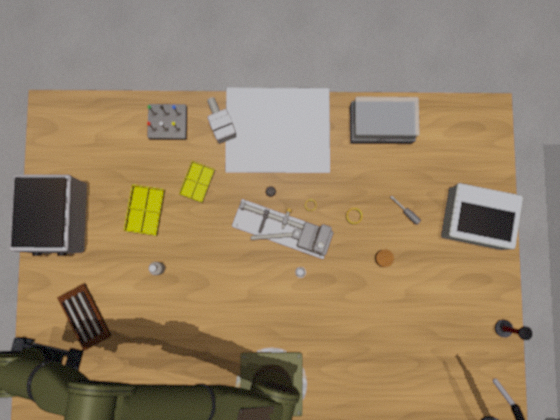

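View pics/side0.png

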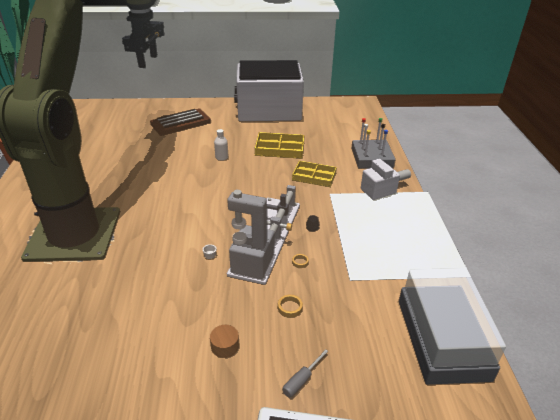

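```bash
cat >> h.py <<'E'
def proj(c,P):
    p=cams.camera_params(c); q=R.from_quat(p["orientation"]).inv().apply(np.atleast_2d(P)-p["eye"])
    return np.c_[p["cx"]+p["fx"]*q[:,0]/-q[:,2], p["cy"]-p["fy"]*q[:,1]/-q[:,2]]
def W(o,P):
    P=np.atleast_2d(P); c,s=np.cos(o[2]),np.sin(o[2])
    return np.c_[o[0]+c*P[:,0]-s*P[:,1], o[1]+s*P[:,0]+c*P[:,1], P[:,2]]
def draw(c,im,o,lock,lev,x0,y0,w,h,k,fn):
    a=cv2.resize(im[y0:y0+h,x0:x0+w,::-1],None,fx=k,fy=k,interpolation=cv2.INTER_CUBIC)
    def L(P,col):
        u=((proj(c,W(o,P))-[x0,y0]+.5)*k).astype(int); cv2.polylines(a,[u.reshape(-1,1,2)],False,col,1)
    def rect(xa,xb,ya,yb,z,col): L([[xa,ya,z],[xb,ya,z],[xb,yb,z],[xa,yb,z],[xa,ya,z]],col)
    rect(-.045,.055,-.205,.125,.012,(0,0,255)); rect(-.043,.048,-.202,-.102,.09,(255,0,0))
    rect(.021,.039,.104,.118,.074,(0,255,0))
    y=lock; rect(.023,.037,y-.007,y+.007,.102,(0,255,255)); 
    t=.42-lev; d=np.array([-np.sin(t),np.cos(t),0]); n=np.array([np.cos(t),np.sin(t),0]); p=np.array([0,-.09,.068])
    L([p-.007*n,p+.152*d-.007*n,p+.152*d+.007*n,p+.007*n],(255,0,255))
    cv2.imwrite(fn,a)
E
python3 - <<'E'
from h import *
from scipy.optimize import least_squares
M=[(0,0,0,.5181,.0016),(0,0,0,.5202,.0024),(.03,0,.055,.5545,-.0061),(.03,0,.055,.5531,-.008),(0,-.09,.055,.4885,-.0772),(0,-.09,.055,.4957,-.0835)]
A=np.array(M)
f=lambda o:(W(o,A[:,:3])[:,:2]-A[:,3:]).ravel()
o=least_squares(f,[.519,.002,-.345]).x; o[2]=-.345; print(o)
loc=W([0,0,-o[2]],[[.5575-o[0],.019-o[1],.1]]);print("post local",loc)
t=cams.snapshot("top"); s=cams.snapshot("side")
draw("top",t,o,.045,0,225,190,120,75,6,"pics/t1.png")
draw("side",s,o,.045,0,215,170,110,115,5,"pics/s1.png")
E
```

```text
[ 0.52239687  0.00314806 -0.345     ]
post local [[0.02767362 0.02678963 0.1       ]]
```

View pics/t1.png

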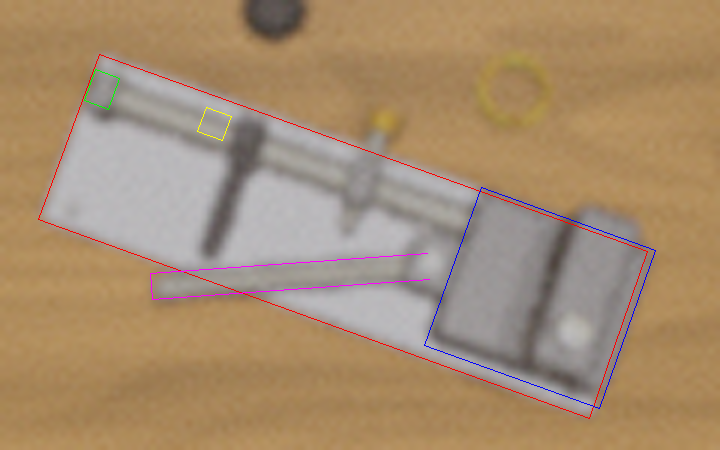

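View pics/s1.png

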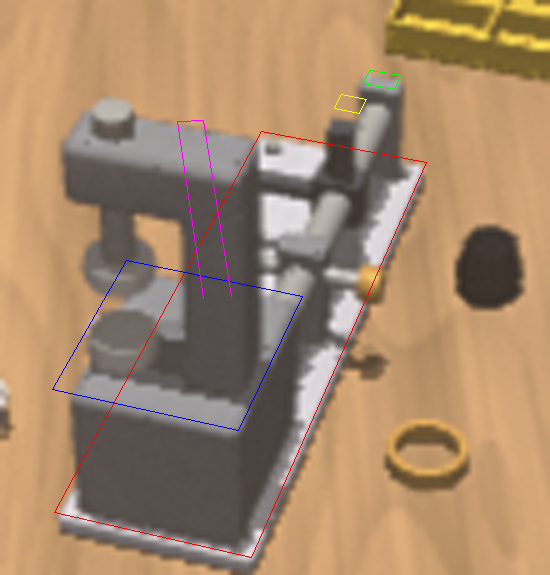

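The overlay fits to a few mm, with the press yaw about -0.345. The lock post is at press y ≈ 0.027. I'll align the tool with the press, shut the fingers and move above the -y side of the post.

Call:
{"api": "jog_arm", "payload": {
  "turn": [
    [0,0,0.123],
    [0,0,0.123],
    [0,0,0.123],
    [0,0,0.123]
  ],
  "translation": [
    [0,0,0],
    [0,0,0],
    [0,0,0],
    [0,0,0]
  ],
  "grip": [1,1,1,1],
  "force": 20
}}

```text
clock: 2.0
tool_pos: [0.1375, 0.6097, 0.2577]
eef_rot: [0.171, 0.985, 0.0, -0.0]
contact_force: [0.5, 0.2, -0.3]
opening: 0.568
finger_force: 0.0
```

Call:
{"api": "jog_arm", "payload": {
  "turn": [
    [0,0,0],
    [0,0,0],
    [0,0,0],
    [0,0,0],
    [0,0,0],
    [0,0,0],
    [0,0,0],
    [0,0,0],
    [0,0,0],
    [0,0,0],
    [0,0,0],
    [0,0,0],
    [0,0,0],
    [0,0,0],
    [0,0,0],
    [0,0,0],
    [0,0,0],
    [0,0,0],
    [0,0,0],
    [0,0,0]
  ],
  "translation": [
    [-0.04,-0.03,0],
    [-0.08,-0.06,0],
    [-0.12,-0.091,0],
    [-0.16,-0.121,0],
    [-0.2,-0.151,0],
    [-0.24,-0.182,0],
    [-0.28,-0.212,0],
    [-0.32,-0.243,0],
    [-0.36,-0.273,0],
    [-0.4,-0.304,0],
    [-0.44,-0.334,0],
    [-0.48,-0.364,0],
    [-0.52,-0.395,0],
    [-0.56,-0.425,0],
    [-0.596,-0.453,0],
    [-0.596,-0.453,0],
    [-0.596,-0.453,0.04],
    [-0.596,-0.453,0.08],
    [-0.596,-0.453,0.08],
    [-0.596,-0.453,0.08]
  ],
  "grip": [1,1,1,1,1,1,1,1,1,1,1,1,1,1,1,1,1,1,1,1]
}}

```text
clock: 4.5
tool_pos: [0.5459, -0.0172, 0.1789]
eef_rot: [0.171, 0.985, 0.0, 0.001]
contact_force: [0.2, -0.3, -0.2]
opening: 0.004
finger_force: 0.0
```

```bash
cat >> h.py <<'E'
O=[.521,.001,-.345]
def press():
    s=st(); T=R.from_quat(s["eef_rot"]).as_matrix(); d=np.array(s["tool_pos"])-[O[0],O[1],0]
    Rp=R.from_rotvec([0,0,O[2]]); print("press pos",Rp.inv().apply(d).round(4),"toolyaw-press",np.round(np.arctan2(-T[0,1],T[1,1])-O[2],4),"F press",Rp.inv().apply(s["contact_force"]).round(2))
E
python3 - <<'E'
from h import *
press(); im=cams.snapshot("side")
cv2.imwrite("pics/s2.png",cv2.resize(im[100:290,180:370,::-1],None,fx=3,fy=3,interpolation=cv2.INTER_CUBIC))
E
```

```text
{'clock': 4.5, 'tool_pos': [0.5459, -0.0172, 0.1789], 'eef_rot': [0.171, 0.9853, 0.0004, 0.0007], 'contact_force': [0.2294, -0.2939, -0.1782], 'opening': 0.0035, 'q': [0.0748, 0.7014, -0.2113, 1.8816, 0.2479, 0.5822, 0.9315]}
press pos [ 0.0296 -0.0087  0.1789] toolyaw-press 0.0014 F press [ 0.32 -0.2  -0.18]
```

View pics/s2.png

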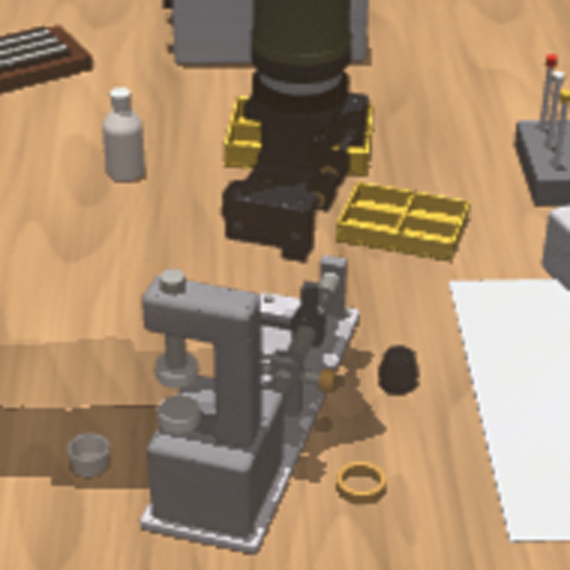

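The view shows the body lying along the bar, clear of the column (crop x ≈ 235); it hides the fingers. The post top is at crop (312,290). Next I descend and watch the force.

Call:
{"api": "jog_arm", "payload": {
  "turn": [
    [0,0,0],
    [0,0,0],
    [0,0,0],
    [0,0,0],
    [0,0,0],
    [0,0,0]
  ],
  "translation": [
    [0,-0.002,0.02],
    [0,-0.002,0.04],
    [0,-0.002,0.06],
    [0,-0.002,0.075],
    [0,-0.002,0.082],
    [0,-0.002,0.082]
  ],
  "grip": [1,1,1,1,1,1]
}}

```text
clock: 5.3
tool_pos: [0.5448, -0.0199, 0.0959]
eef_rot: [0.171, 0.985, 0.0, 0.0]
contact_force: [0.1, -0.3, -0.0]
opening: 0.005
finger_force: 0.0
```

Call:
{"api": "jog_arm", "payload": {
  "turn": [
    [0,0,0],
    [0,0,0],
    [0,0,0],
    [0,0,0],
    [0,0,0],
    [0,0,0],
    [0,0,0],
    [0,0,0]
  ],
  "translation": [
    [0,0.005,0],
    [0,0.01,0],
    [0,0.015,0],
    [0,0.02,0],
    [0,0.025,0],
    [0,0.03,0],
    [0,0.03,0],
    [0,0.03,0]
  ],
  "grip": [1,1,1,1,1,1,1,1]
}}

```text
clock: 6.3
tool_pos: [0.5549, 0.0089, 0.0956]
eef_rot: [0.171, 0.985, 0.0, 0.0]
contact_force: [0.6, 0.1, 0.5]
opening: 0.005
finger_force: 0.1
```

Run:
```python
from h import *
press()
cams.snapshot("side")
print([(np.round(d["position"],4).tolist(),round(d["p"],2)) for d in models.place_of("side","lock_post")[:3]])
```

```text
{'clock': 6.3, 'tool_pos': [0.5549, 0.0089, 0.0956], 'eef_rot': [0.1713, 0.9852, 0.0004, 0.0001], 'contact_force': [0.5847, 0.0579, 0.5274], 'opening': 0.0052, 'q': [-0.0096, 0.8447, -0.1507, 1.9002, 0.2794, 0.4163, 0.8598]}
press pos [0.0293 0.0189 0.0956] toolyaw-press 0.0007 F press [0.53 0.25 0.53]
[([0.5814, -0.4561, 0.003], 0.58), ([0.5634, 0.0313, 0.1026], 0.4)]
```

Call:
{"api": "jog_arm", "payload": {
  "turn": [
    [0,0,0],
    [0,0,0],
    [0,0,0],
    [0,0,0],
    [0,0,0],
    [0,0,0],
    [0,0,0]
  ],
  "translation": [
    [0,0.005,0],
    [0,0.01,0],
    [0,0.015,0],
    [0,0.02,0],
    [0,0.025,0],
    [0,0.03,0],
    [0,0.03,0]
  ],
  "grip": [1,1,1,1,1,1,1]
}}

```text
clock: 7.28
tool_pos: [0.5652, 0.0377, 0.0957]
eef_rot: [0.171, 0.985, 0.001, 0.0]
contact_force: [0.0, -0.2, 0.4]
opening: 0.005
finger_force: 0.1
```

Call:
{"api": "jog_arm", "payload": {
  "turn": [
    [0,0,0],
    [0,0,0],
    [0,0,0]
  ],
  "translation": [
    [0,0.002,0],
    [0,0.004,0],
    [0,0.004,0]
  ],
  "grip": [1,1,1]
}}

```text
clock: 7.65
tool_pos: [0.5663, 0.0404, 0.0957]
eef_rot: [0.172, 0.985, 0.0, 0.0]
contact_force: [-0.7, -2.0, 0.6]
opening: 0.008
finger_force: 0.7
```

Call:
{"api": "jog_arm", "payload": {
  "turn": [
    [0,0,0],
    [0,0,0],
    [0,0,0]
  ],
  "translation": [
    [0,0.002,0],
    [0,0.003,0],
    [0,0.003,0]
  ],
  "grip": [1,1,1]
}}

```text
clock: 8.02
tool_pos: [0.5673, 0.0434, 0.0957]
eef_rot: [0.171, 0.985, 0.0, 0.0]
contact_force: [-0.7, -1.8, 0.8]
opening: 0.006
finger_force: 0.8
```

Run:
```python
from h import *
press()
cams.snapshot("side")
print([(np.round(d["position"],4).tolist(),round(d["p"],2)) for d in models.place_of("side","lock_post")[:3]])
```

```text
{'clock': 8.025, 'tool_pos': [0.5673, 0.0434, 0.0957], 'eef_rot': [0.1714, 0.9852, 0.0002, 0.0], 'contact_force': [-0.7091, -1.7784, 0.8266], 'opening': 0.0059, 'q': [-0.0705, 0.855, -0.1485, 1.8576, 0.2603, 0.4475, 0.8223]}
press pos [0.0292 0.0555 0.0957] toolyaw-press 0.0004 F press [-0.07 -1.91  0.83]
[([0.6404, 0.0061, 0.0011], 0.66), ([0.5762, 0.0638, 0.105], 0.57)]
```

Call:
{"api": "jog_arm", "payload": {
  "turn": [
    [0,0,0],
    [0,0,0],
    [0,0,0]
  ],
  "translation": [
    [0,0.002,0],
    [0,0.004,0],
    [0,0.004,0]
  ],
  "grip": [1,1,1]
}}

```text
clock: 8.5
tool_pos: [0.5687, 0.0473, 0.0957]
eef_rot: [0.171, 0.985, 0.0, 0.0]
contact_force: [-1.2, -1.4, 1.4]
opening: 0.009
finger_force: 0.7
```

Call:
{"api": "jog_arm", "payload": {
  "turn": [
    [0,0,0],
    [0,0,0],
    [0,0,0]
  ],
  "translation": [
    [0,0.002,0],
    [0,0.003,0],
    [0,0.003,0]
  ],
  "grip": [1,1,1]
}}

```text
clock: 8.88
tool_pos: [0.5689, 0.0481, 0.0957]
eef_rot: [0.172, 0.985, -0.001, -0.001]
contact_force: [-2.7, -4.8, 2.0]
opening: 0.007
finger_force: 2.8
```

Run:
```python
from h import *
press()
im=cams.snapshot("side")
cv2.imwrite("pics/s3.png",cv2.resize(im[150:290,220:360,::-1],None,fx=4,fy=4,interpolation=cv2.INTER_CUBIC))
print([(np.round(d["position"],4).tolist(),round(d["p"],2)) for d in models.place_of("side","lock_post")[:3]])
```

```text
{'clock': 8.875, 'tool_pos': [0.5689, 0.0481, 0.0957], 'eef_rot': [0.1721, 0.9851, -0.0013, -0.0006], 'contact_force': [-2.7186, -4.8249, 1.9567], 'opening': 0.0072, 'q': [-0.0811, 0.857, -0.146, 1.8496, 0.2574, 0.4554, 0.8153]}
press pos [0.0292 0.0605 0.0957] toolyaw-press -0.0009 F press [-0.93 -5.46  1.96]
[]
```

View pics/s3.png

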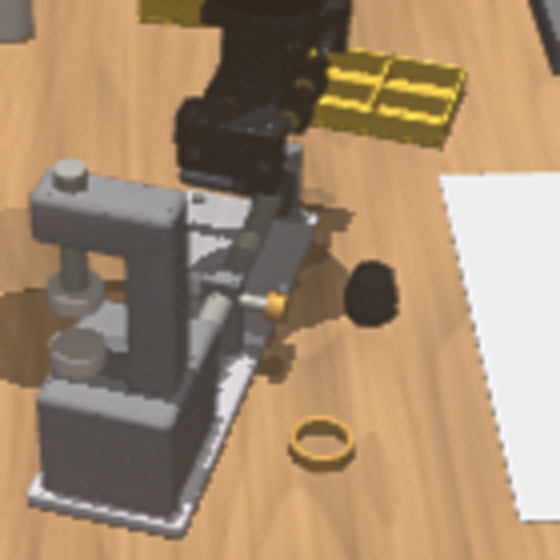

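The gripper (crop 180–300, 100–190) is at the free end of the bar and the arm has left the lever. The force is rising and the motion has stalled. One small extra push will confirm it.

Call:
{"api": "jog_arm", "payload": {
  "turn": [
    [0,0,0],
    [0,0,0],
    [0,0,0]
  ],
  "translation": [
    [0,0.002,0],
    [0,0.003,0],
    [0,0.003,0]
  ],
  "grip": [1,1,1]
}}

```text
clock: 9.35
tool_pos: [0.569, 0.0483, 0.0957]
eef_rot: [0.173, 0.985, -0.003, -0.001]
contact_force: [-3.4, -8.9, 6.0]
opening: 0.003
finger_force: 5.1
```

Call:
{"api": "jog_arm", "payload": {
  "turn": [
    [0,0,0],
    [0,0,0],
    [0,0,0],
    [0,0,0],
    [0,0,0],
    [0,0,0],
    [0,0,-0.1],
    [0,0,-0.2],
    [0,0,-0.2],
    [0,0,-0.2],
    [0,0,-0.2],
    [0,0,-0.2],
    [0,0,-0.2],
    [0,0,-0.2],
    [0,0,-0.2]
  ],
  "translation": [
    [0,-0.01,0],
    [0,-0.02,0],
    [0,-0.02,-0.04],
    [0,-0.02,-0.08],
    [0.03,-0.03,-0.08],
    [0.06,-0.04,-0.08],
    [0.09,-0.05,-0.08],
    [0.12,-0.06,-0.08],
    [0.135,-0.06,-0.08],
    [0.135,-0.06,-0.08],
    [0.135,-0.06,-0.04],
    [0.135,-0.06,0],
    [0.135,-0.06,0.02],
    [0.135,-0.06,0.032],
    [0.135,-0.06,0.032]
  ],
  "grip": [1,1,1,1,1,1,1,1,1,1,1,1,1,1,1]
}}

```text
clock: 11.22
tool_pos: [0.4268, 0.0416, 0.0673]
eef_rot: [0.072, 0.997, -0.001, -0.001]
contact_force: [0.2, 0.4, -0.6]
opening: 0.002
finger_force: 0.0
```

Run:
```python
from h import *
press()
im=cams.snapshot("side")
cv2.imwrite("pics/s4.png",cv2.resize(im[130:280,190:340,::-1],None,fx=4,fy=4,interpolation=cv2.INTER_CUBIC))
for n in("lock_post","lever_pad"):print(n,[(np.round(W([0,0,.345],np.array(d["position"])-[.521,.001,0]),4).tolist(),round(d["p"],2)) for d in models.place_of("side",n)[:3]])
```

```text
{'clock': 11.225, 'tool_pos': [0.4268, 0.0416, 0.0673], 'eef_rot': [0.0723, 0.9974, -0.0008, -0.0013], 'contact_force': [0.1571, 0.363, -0.5729], 'opening': 0.0025, 'q': [-0.1736, 0.8474, -0.051, 2.2792, 1.1249, 0.0432, 0.094]}
press pos [-0.1024  0.0064  0.0673] toolyaw-press 0.2003 F press [ 0.03  0.39 -0.57]
lock_post [([[0.0334, 0.0806, 0.1018]], 0.61)]
lever_pad [([[0.2148, -0.4125, -0.0008]], 0.56)]
```

View pics/s4.png

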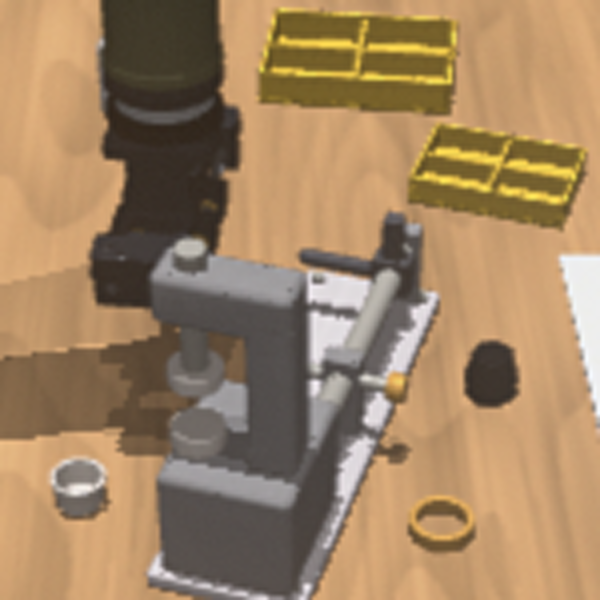

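The lock block and arm are now against the end post (arm at crop (300–390, 255–270), post at (395,225)). The fingers are on the lever's outer side. Now I approach the lever and press it.

Call:
{"api": "jog_arm", "payload": {
  "turn": [
    [0,0,0],
    [0,0,0],
    [0,0,0],
    [0,0,0],
    [0,0,0],
    [0,0,0],
    [0,0,0],
    [0,0,0]
  ],
  "translation": [
    [-0.01,0,0],
    [-0.02,0,0],
    [-0.03,0,0],
    [-0.036,0,0],
    [-0.042,0,0],
    [-0.048,0,0],
    [-0.05,0,0],
    [-0.05,0,0]
  ],
  "grip": [1,1,1,1,1,1,1,1]
}}

```text
clock: 12.38
tool_pos: [0.4744, 0.0342, 0.0678]
eef_rot: [0.072, 0.997, -0.001, -0.002]
contact_force: [-1.6, 0.5, 0.5]
opening: 0.004
finger_force: 0.7
```

```bash
python3 -c "
from h import *
press()"
```

```text
{'clock': 12.375, 'tool_pos': [0.4744, 0.0342, 0.0678], 'eef_rot': [0.0722, 0.9974, -0.0011, -0.0023], 'contact_force': [-1.6217, 0.5342, 0.5312], 'opening': 0.0042, 'q': [0.0395, 0.8698, -0.3417, 2.1312, 0.9905, 0.3124, 0.2714]}
press pos [-0.0551  0.0155  0.0678] toolyaw-press 0.2005 F press [-1.71 -0.05  0.53]
```

Call:
{"api": "jog_arm", "payload": {
  "turn": [
    [0,0,0],
    [0,0,0],
    [0,0,0],
    [0,0,0]
  ],
  "translation": [
    [-0.004,0,0],
    [-0.008,0,0],
    [-0.01,0,0],
    [-0.01,0,0]
  ],
  "grip": [1,1,1,1]
}}

```text
clock: 12.88
tool_pos: [0.4847, 0.0327, 0.0678]
eef_rot: [0.072, 0.997, -0.001, -0.002]
contact_force: [-1.8, 1.0, 0.1]
opening: 0.006
finger_force: 0.9
```

Call:
{"api": "jog_arm", "payload": {
  "turn": [
    [0,0,0],
    [0,0,0],
    [0,0,0]
  ],
  "translation": [
    [-0.002,0,0],
    [-0.004,0,0],
    [-0.004,0,0]
  ],
  "grip": [1,1,1]
}}

```text
clock: 13.25
tool_pos: [0.4887, 0.0321, 0.0679]
eef_rot: [0.072, 0.997, -0.001, -0.002]
contact_force: [-2.2, 0.9, -0.3]
opening: 0.004
finger_force: 1.0
```

Call:
{"api": "jog_arm", "payload": {
  "turn": [
    [0,0,0],
    [0,0,0],
    [0,0,0]
  ],
  "translation": [
    [-0.002,0,0],
    [-0.004,0,0],
    [-0.004,0,0]
  ],
  "grip": [1,1,1]
}}

```text
clock: 13.62
tool_pos: [0.4925, 0.0316, 0.0678]
eef_rot: [0.072, 0.997, -0.001, -0.002]
contact_force: [-2.5, 2.7, 1.0]
opening: 0.003
finger_force: 1.4
```

Call:
{"api": "jog_arm", "payload": {
  "turn": [
    [0,0,0],
    [0,0,0],
    [0,0,0]
  ],
  "translation": [
    [-0.002,0,0],
    [-0.004,0,0],
    [-0.004,0,0]
  ],
  "grip": [1,1,1]
}}

```text
clock: 14.0
tool_pos: [0.4966, 0.0311, 0.0678]
eef_rot: [0.072, 0.997, -0.001, -0.002]
contact_force: [-2.6, 2.9, 0.3]
opening: 0.001
finger_force: 1.6
```

Call:
{"api": "jog_arm", "payload": {
  "turn": [
    [0,0,0],
    [0,0,0],
    [0,0,0]
  ],
  "translation": [
    [-0.002,0,0],
    [-0.003,0,0],
    [-0.003,0,0]
  ],
  "grip": [1,1,1]
}}

```text
clock: 14.38
tool_pos: [0.4995, 0.0306, 0.0678]
eef_rot: [0.072, 0.997, -0.001, -0.002]
contact_force: [-2.6, 3.4, 0.9]
opening: 0.002
finger_force: 1.7
```

Call:
{"api": "jog_arm", "payload": {
  "turn": [
    [0,0,0],
    [0,0,0],
    [0,0,0]
  ],
  "translation": [
    [-0.002,0,0],
    [-0.003,0,0],
    [-0.003,0,0]
  ],
  "grip": [1,1,1]
}}

```text
clock: 14.75
tool_pos: [0.5015, 0.0302, 0.0678]
eef_rot: [0.072, 0.997, -0.001, -0.003]
contact_force: [-5.4, 3.4, 3.0]
opening: 0.001
finger_force: 2.8
```

The force jumped and the motion stalled after about 0.23 rad, so this is the stop. I'll press a little more and hold.

Call:
{"api": "jog_arm", "payload": {
  "turn": [
    [0,0,0],
    [0,0,0],
    [0,0,0],
    [0,0,0]
  ],
  "translation": [
    [-0.002,0,0],
    [-0.004,0,0],
    [-0.004,0,0],
    [-0.004,0,0]
  ],
  "grip": [1,1,1,1]
}}

```text
clock: 15.25
tool_pos: [0.5025, 0.03, 0.0677]
eef_rot: [0.072, 0.997, -0.002, -0.005]
contact_force: [-11.1, 4.9, 6.1]
opening: 0.007
finger_force: 5.8
```

```bash
python3 -c "
from h import *
press()"
```

```text
{'clock': 15.25, 'tool_pos': [0.5025, 0.03, 0.0677], 'eef_rot': [0.0717, 0.9974, -0.0016, -0.0051], 'contact_force': [-11.0896, 4.9292, 6.1351], 'opening': 0.0071, 'q': [0.1042, 0.8943, -0.4249, 2.0419, 0.9189, 0.417, 0.3766]}
press pos [-0.0272  0.0211  0.0677] toolyaw-press 0.2015 F press [-12.1    0.89   6.14]
```

Call:
{"api": "jog_arm", "payload": {
  "turn": [
    [0,0,0],
    [0,0,0],
    [0,0,0],
    [0,0,0],
    [0,0,0],
    [0,0,0],
    [0,0,0],
    [0,0,0],
    [0,0,0],
    [0,0,0],
    [0,0,0],
    [0,0,0],
    [0,0,0],
    [0,0,0]
  ],
  "translation": [
    [0,0,0],
    [0,0,0],
    [0,0,0],
    [0,0,0],
    [0,0,0],
    [0,0,0],
    [0,0,0],
    [0,0,0],
    [0,0,0],
    [0,0,0],
    [0,0,0],
    [0,0,0],
    [0,0,0],
    [0,0,0]
  ],
  "grip": [1,1,1,1,1,1,1,1,1,1,1,1,1,1]
}}

```text
clock: 17.0
tool_pos: [0.5026, 0.0301, 0.0677]
eef_rot: [0.072, 0.997, -0.002, -0.005]
contact_force: [-10.8, 6.0, 7.2]
opening: 0.006
finger_force: 5.8
```

Run:
```python
from h import *
press()
im=cams.snapshot("top")
cv2.imwrite("pics/t5.png",cv2.resize(im[190:280,215:345,::-1],None,fx=6,fy=6,interpolation=cv2.INTER_CUBIC))
```

```text
{'clock': 17.0, 'tool_pos': [0.5026, 0.0301, 0.0677], 'eef_rot': [0.0717, 0.9974, -0.0015, -0.0051], 'contact_force': [-10.7938, 5.9692, 7.1942], 'opening': 0.0056, 'q': [0.1042, 0.8943, -0.4249, 2.0419, 0.9189, 0.417, 0.3766]}
press pos [-0.0272  0.0211  0.0677] toolyaw-press 0.2016 F press [-12.18   1.97   7.19]
```

View pics/t5.png

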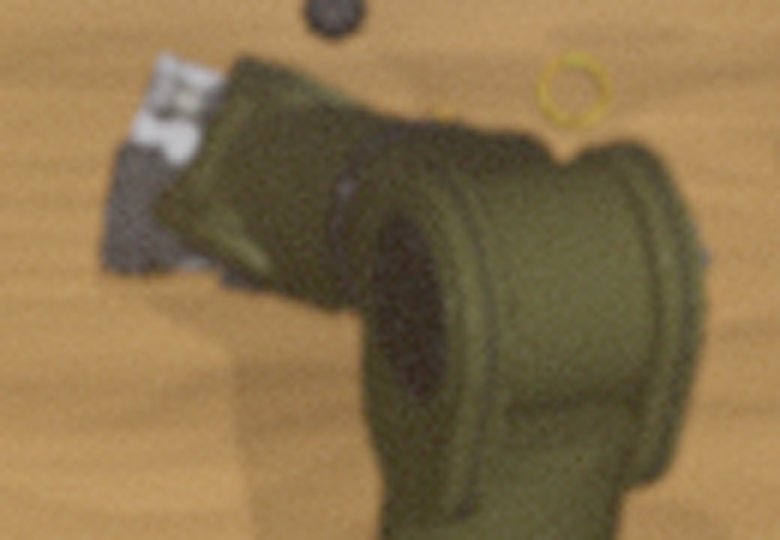

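The arm hides the press in the top view, but it stalled at about 0.3 rad with a steady 12 N for 1.75 s. Now I release slowly, lift and check.

Call:
{"api": "jog_arm", "payload": {
  "turn": [
    [0,0,0],
    [0,0,0],
    [0,0,0],
    [0,0,0],
    [0,0,0],
    [0,0,0],
    [0,0,0],
    [0,0,0],
    [0,0,0],
    [0,0,0],
    [0,0,0],
    [0,0,0],
    [0,0,0],
    [0,0,0],
    [0,0,0],
    [0,0,0],
    [0,0,0],
    [0,0,0],
    [0,0,0]
  ],
  "translation": [
    [0.006,0,0],
    [0.012,0,0],
    [0.018,0,0],
    [0.024,0,0],
    [0.03,0,0],
    [0.036,0,0],
    [0.042,0,0],
    [0.048,0,0],
    [0.055,0,0],
    [0.063,0,0],
    [0.07,0,0],
    [0.07,0,0],
    [0.07,0,-0.04],
    [0.07,0.03,-0.08],
    [0.07,0.08,-0.12],
    [0.07,0.13,-0.15],
    [0.07,0.18,-0.15],
    [0.07,0.22,-0.15],
    [0.07,0.22,-0.15]
  ],
  "grip": [1,1,1,1,1,1,1,1,1,1,1,1,1,1,1,1,1,1,1]
}}

```text
clock: 19.42
tool_pos: [0.4693, 0.2616, 0.218]
eef_rot: [0.07, 0.998, 0.001, -0.002]
contact_force: [-0.6, -0.6, -0.1]
opening: 0.012
finger_force: 0.0
```

Run:
```python
from h import *
press()
im=cams.snapshot("top"); o=[.521,.001,-.345]
draw("top",im,o,.081,0,225,185,125,85,6,"pics/t6.png")
for n in("loupe","oil_cup","case_ring","cleaner","parts_tray","driver","case_block","lock_post","lever_pad"):
    print(n,[(np.round(d["position"],4).tolist(),round(d["p"],2)) for d in models.place_of("top",n)[:2]])
```

```text
{'clock': 19.425, 'tool_pos': [0.4693, 0.2616, 0.218], 'eef_rot': [0.0702, 0.9975, 0.0009, -0.0017], 'contact_force': [-0.6243, -0.6464, -0.0795], 'opening': 0.0116, 'q': [-0.1871, 0.7043, -0.6831, 1.8566, 0.6007, 0.7995, 0.2419]}
press pos [-0.1368  0.2278  0.218 ] toolyaw-press 0.2044 F press [-0.37 -0.82 -0.08]
loupe [([0.4199, -0.3785, -0.0001], 0.64), ([0.64, 0.0026, 0.0003], 0.51)]
oil_cup [([0.3666, -0.0937, 0.0004], 0.4)]
case_ring [([0.5927, -0.133, -0.0001], 0.63), ([0.5613, -0.2852, 0.003], 0.55)]
cleaner [([0.3794, 0.3756, 0.0007], 0.66)]
parts_tray [([0.5796, 0.4318, 0.0011], 0.98), ([0.6748, 0.2534, 0.0018], 0.88)]
driver [([0.3671, -0.0958, 0.0021], 0.6), ([0.5779, -0.4533, -0.0005], 0.45)]
case_block []
lock_post [([0.5771, 0.0685, 0.099], 0.52)]
lever_pad [([0.4751, 0.035, 0.0571], 0.57)]
```

View pics/t6.png

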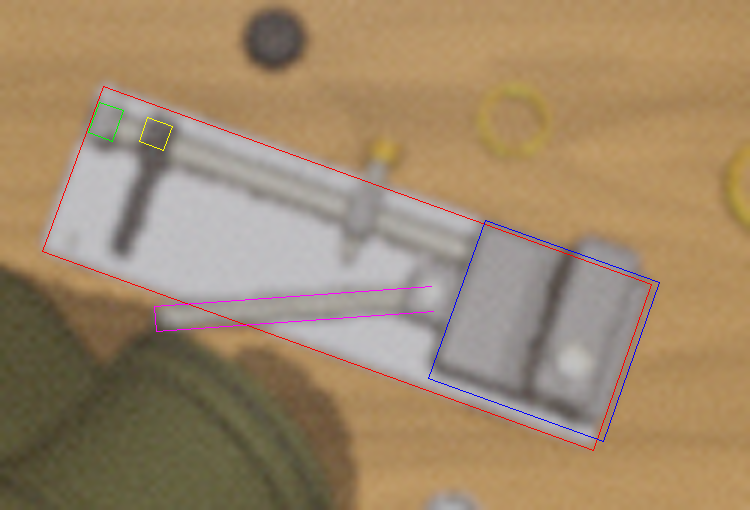

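The picture shows the lever fully back out (on the drawn outline at (155–430, 290–330)). The lock post at (155,133) is about 55 mm along from its start. The bystanders are where they were.

```bash
python3 -c "
from h import *
print(r.finish_job())"
```

```text
the job is handed in; nothing more can be done
None
```

The job is handed in, though no verdict came back: the lock is pushed off to its end, the lever was held against its stop at about 12 N for 1.75 s and has sprung fully back out, and the other things show no sign of having moved (`case_block` was not re-detected in the last check).

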